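# Hold the cover over the machine housing for bolting

### The job

Take the steel guide pin out of the wooden block and stand it fully down in the guide bore of the grey housing, then let go of it. Then lift the steel cover plate by its tab and bring it down over the guide pin, the right way round, and keep holding it level and still about 15 mm above the flange, free of the flange and the pin, with every tapped hole showing whole through its corner hole, so that a colleague can start the bolts. Finish while holding the cover there, do not put it down, and leave the other things on the table where they are.

Things in the scene. Friction and masses are not known exactly. Their poses are not given: they have to be found in the camera images.
- housing: grey machine housing fixed to the table. Foot 165 x 125 x 10 mm, body 140 (x) x 100 (y) mm, flat flange top 45 mm above the table. Origin: centre of underside; z up. Four 8 mm tapped holes near the corners; a round guide bore (15.5 mm across, 30 mm deep) near the middle of its -x end, which faces the robot at yaw 0; beside it a rectangular opening 60 x 54 mm
- flange (a point): centre of the housing's flange top, 45 mm above the table; axes as the housing
- guide_bore (a point): mouth of the guide bore, in the flange top: at x -42, y 0 mm from the flange centre, housing axes; bottom of the bore 30 mm below
- cover: bright steel cover, loose, flat on the table, 130 (x) x 90 (y) x 6 mm, about 0.45 kg. Origin: centre of underside; z up. Four 16 mm corner holes and a 24 mm guide hole at x -42, y 0, in the housing's pattern: right way round when its axes match the housing's. Welded upright in the middle of its top, near the balance point, a tab to grasp: 50 mm along x, 10 mm thick along y, 6 to 48 mm above the underside
- pin_block: wooden block 75 x 55 x 35 mm fixed to the table; origin: centre of its underside. The guide pin stands loosely in the 16 mm bore in its middle, whose bottom is 10 mm above the table. Fixed obstacles near the work: a welding helmet left of the robot (about x 0 to 0.35, y above 0.25 m, 0.3 m high), a bench vice at the right rear with its bar at about x 0.65, y -0.25 m, 0.12 m high
- guide_pin: loose plain steel pin, 14 mm in diameter, 85 mm long, upright, about 0.09 kg, both ends chamfered. Origin: centre of its foot; z along the pin to its top. At the start 60 mm of it stand out of the wooden block; seated in the guide bore 55 mm stand out of the flange
- pin_top (a point): top end of the guide pin, 85 mm above its foot
- tapped_0 (a point): mouth of tapped hole 0 in the flange top, at x +52, y +32 mm from the flange centre, housing axes
- cover_hole_0 (a point): centre of cover hole 0 at the underside, at x +52, y +32 mm from the cover's origin, cover axes; belongs over tapped hole 0
- tapped_1 (a point): mouth of tapped hole 1 in the flange top, at x -52, y +32 mm from the flange centre, housing axes
- cover_hole_1 (a point): centre of cover hole 1 at the underside, at x -52, y +32 mm from the cover's origin, cover axes; belongs over tapped hole 1
- tapped_2 (a point): mouth of tapped hole 2 in the flange top, at x -52, y -32 mm from the flange centre, housing axes
- cover_hole_2 (a point): centre of cover hole 2 at the underside, at x -52, y -32 mm from the cover's origin, cover axes; belongs over tapped hole 2
- tapped_3 (a point): mouth of tapped hole 3 in the flange top, at x +52, y -32 mm from the flange centre, housing axes
- cover_hole_3 (a point): centre of cover hole 3 at the underside, at x +52, y -32 mm from the cover's origin, cover axes; belongs over tapped hole 3
- blank_plate: bystander: blank dark steel plate 95 x 115 x 6 mm without holes or tab, lying at the right rear; origin: centre of underside
- punch: bystander: dark centre punch 12 x 113 x 12 mm, lying left of the housing; origin: centre of underside
- bolt: bystander: bright hexagon bolt 24 x 81 x 28 mm, lying at the left; origin: centre of underside
- nut: bystander: bright hexagon nut 34 x 30 x 16 mm, lying near the front edge; origin: centre of underside
- tin: bystander: dark round tin 74 mm across, 69 mm high, standing at the left rear; origin: centre of underside

How it is judged:
By the outcome, as a careful person would: the job done as asked, in the order asked, and still so for the second after the job is handed in, while the arm keeps its last pose, push and grip.
It also fails if it takes over 58 s, if anything falls off the work surface, if the arm or the gripper's body presses on something with over 40 N, if the wrist force passes 120 N, or if a joint passes its speed limit or range.

### The arm

A 6-joint arm with a two-finger parallel gripper is mounted at the origin on a cart in front of the work surface, level with it; the furniture and walls round the work are solid. World frame = base frame: x ahead of the robot, y to its left, z up, the work surface at z = 0. Lengths are in m, angles in rad, forces in N, time in s.
With the tool pointing down it reaches from about 0.425 to 0.925 m from the base axis. Payload 12.5 kg.
Tool frame: the origin (TCP) lies at the very end of the fingers, on their centre line; the grasp point (between the pads) lies 19 mm behind it; x points along the fingers, z is the direction in which the jaws open and shut, and the axes are right-handed (so a half turn about x gives the same grasp; the last joint's range is limited). The gripper opens to 85 mm and grips with 20 to 120 N. Pads are 22 mm wide; open, the fingers measure 114 mm over their backs; the gripper's body (76 mm by 85 mm) begins 54 mm behind the grasp point. The pads swing forward as they close: fully open they stand 13 mm farther back than shut.
Start: joints at [-1.222, 0.491, 1.559, -0, 1.092, -0.106], TCP at [0.275, -0.561, 0.231] pointing down, gripper open.
Joint ranges: [-3.1, 3.1], [-0.84, 2.19], [0.05, 2.79], [-1.13, 4.28], [0.06, 2.93], [-2.69, 2.69]. Speed limits (rad/s): [2.22, 2.22, 2.79, 3.14, 3.14, 3.14].

### API

Orientations are given as a 3x3 rotation matrix whose columns are the frame's x, y, z axes.
In Python, from rig import robot gives the robot as it stands.
- The arm moves only by the shell command python3 -m jog 'ROWS' [OPENING] [FORCE]. ROWS is JSON, a list that holds one entry, the list of rows, each a list of 6 numbers: the shift along the tool's x, y, z in mm, then the turn, a rotation vector about the tool's x, y, z in degrees. A call has 1 to 12 rows; each row shifts and turns the commanded pose from where the row before left it, along the tool's axes as they then stand; what a row does not reach is not made up. A row lasts 1/10 s, in which the tool goes at most 50 mm and 8.59 degrees, less where a joint would pass 70% of its speed; a pose out of reach is approached as far as the arm can. A call with a gripper value outside its range is refused whole. OPENING is the closure, from 0 (fully open) to 1 (shut), set as the call begins (- or left out, the last holds). The fingers move at their own pace and stop on an object; FORCE is the grip in N (left out, the last holds). Time passes only in rows, so rows that do not move let the fingers close. It gives the time, the measured TCP pose, the force and the opening at its end, in the units of the state.
- robot.sense(): the state, without advancing time (a new reading comes with each control period).
- robot.read_camera(name): name is "scene" or "top" or "wrist"; returns (picture, depth): 384x512x3 uint8, red, green, blue; 384x512 float32, m along the optical axis (not along the pixel's ray), 0 where there is no reading.
- robot.camera_model(name): a dict with "camera_matrix" (3x3 intrinsics, pixels), "position" and "rotation" of the camera in the world. Camera axes: x right, y down, z forward; pixel columns grow to the right and rows downward; lengths in m; the calibration is good to about 2 mm. A picture is of the moment at which its call begins: read the wrist's pose just before it. camera_model takes no time and is no camera call; for the wrist camera it gives the pose at the moment of the call.
- robot.job_done(): hands the job in, once; it reports no verdict.
Trained networks look in the newest picture that a camera, given by its name, has taken for a name from the list of things; names that differ only in an ending like _2 or _b are one class to them, and where a whole thing is asked for, a point or a joint stands for the part that bears it (a point fixed in the world has none). Each returns a list of dicts, best first, with "score" (0 to 1); they miss things now and then, are a little off and sometimes report something else, mostly with a low value. They report only what shows in the picture. A call takes as long as a camera call.
- robot.outline_of(camera, label): "mask" (384x512 bool, what is visible of it) and "box" ([left, top, right, bottom] in pixels, round what is visible of it).
- robot.mark_of(camera, label): "pixel" ([column, row] in pixels: a listed point, or the origin of a listed thing).
The state is a dict: "clock": time; "joint_positions": joint angles; "qvel": joint speeds; "joint_torque": joint torques, N m; "eef_pos": TCP position; "tcp_rot": TCP orientation; "wrist_force": force on the tool from outside, world axes, zero at the start; "wrist_torque": the same for the moment, N m; "width": opening from 0.0 (shut) to 1.0 (fully open).
Only numpy, scipy, OpenCV 4.12 (cv2) and the standard library are available. Lean on these libraries where they do the work, as an engineer would, in place of code of your own. Each camera call takes 0.05 s, during which the arm holds its last target.

## Working session

There is one attempt and no reset: what is moved stays moved. The work goes in short steps, Python scripts to look and compute and a shell command to move; the robot and the scene stay as the last step left them, time stands still between calls to the robot, and variables do not carry over. Pictures are saved under pics/ and viewed, and the job is handed in when it is done.

```bash
ls; mkdir -p pics; python3 - <<'E'
from rig import robot
import cv2, numpy as np
s=robot.sense(); print(s)
for n in ["scene","top"]:
    p,d=robot.read_camera(n); cv2.imwrite(f"pics/{n}0.png",p[:,:,::-1])
    m=robot.camera_model(n); print(n,m)
E
```

```text
pics
{'clock': 0.0, 'joint_positions': array([-1.22161213e+00,  4.91590925e-01,  1.55945232e+00, -3.66628079e-05,
        1.09171499e+00, -1.05619966e-01]), 'qvel': array([-0.00032614,  0.00085629,  0.00074097, -0.0002457 ,  0.00071389,
       -0.00029355]), 'joint_torque': array([ 1.79378709e-03, -6.18438292e+01, -2.61591822e+01, -5.68910525e-05,
        4.02498990e-03,  2.85126013e-06]), 'eef_pos': array([ 0.27447638, -0.56124825,  0.23070727]), 'tcp_rot': array([[-4.29351632e-04,  8.98339659e-01,  4.39301345e-01],
       [ 1.08410384e-03,  4.39301546e-01, -8.98339010e-01],
       [-9.99999320e-01,  9.05449551e-05, -1.16250831e-03]]), 'wrist_force': array([-0.05275541, -0.02762756, -0.44668495]), 'wrist_torque': array([ 0.00299232, -0.05231798,  0.03223557]), 'width': 1.0005860015562908}
scene {'camera_matrix': array([[398.20938576,   0.        , 249.82383072],
       [  0.        , 398.20938576, 188.00912469],
       [  0.        ,   0.        ,   1.        ]]), 'position': array([ 0.07166725, -0.98044032,  0.55399597]), 'rotation': array([[ 0.88715033, -0.174253  ,  0.42731742],
       [-0.46096382, -0.37841544,  0.80269179],
       [ 0.02183206, -0.90908616, -0.41603571]])}
top {'camera_matrix': array([[455.08115338,   0.        , 261.52809731],
       [  0.        , 455.08115338, 199.52107075],
       [  0.        ,   0.        ,   1.        ]]), 'position': array([ 0.42401694, -0.08566624,  1.26326256]), 'rotation': array([[ 0.02172067, -0.99251521,  0.12017393],
       [-0.9996972 , -0.02295203, -0.00887171],
       [ 0.01156355, -0.11994484, -0.99271321]])}
```

View pics/top0.png

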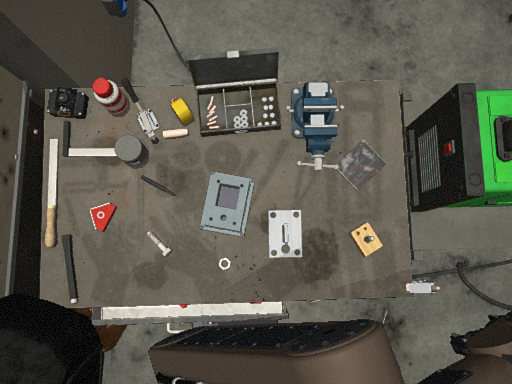

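View pics/scene0.png

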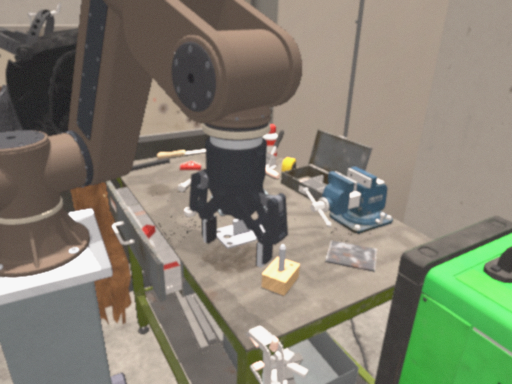

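The top view shows the housing at about (228,204), the cover at (285,234) and the pin block at (367,239). Next I localise them.

```bash
cat > h.py <<'E'
from rig import robot
import numpy as np, cv2
def ray(m,px):
    K=m["camera_matrix"]; R=m["rotation"]
    return R@np.linalg.solve(K,np.array([px[0],px[1],1.]))
def at_z(m,px,z):
    d=ray(m,px); p=m["position"]; return p+d*(z-p[2])/d[2]
def proj(m,P):
    q=m["camera_matrix"]@(m["rotation"].T@(np.asarray(P)-m["position"])); return q[:2]/q[2]
def tool(delta,R): return R.T@np.asarray(delta)*1000
E
python3 - <<'E'
from h import *
p,d=robot.read_camera("top"); m=robot.camera_model("top")
cv2.imwrite("pics/crop_h.png",cv2.resize(p[160:275,190:400][:,:,::-1],None,fx=3.8,fy=3.8,interpolation=cv2.INTER_CUBIC))
Z={"flange":.045,"guide_bore":.045,"pin_top":.095,"pin_block":0.0,"housing":0,"cover":0,"guide_pin":.01}
for i in range(4): Z[f"tapped_{i}"]=.045; Z[f"cover_hole_{i}"]=0.0
for l,z in Z.items():
    r=robot.mark_of("top",l)
    print(l,[(x["score"].__round__(2) if hasattr(x["score"],'__round__') else x["score"],np.round(x["pixel"],1),np.round(at_z(m,x["pixel"],z),4)[:2]) for x in r[:4]])
print(robot.sense()["clock"])
E
```

```text
flange [(0.71, array([225.6, 200.2]), array([5.674e-01, 2.000e-04])), (0.53, array([284.4, 234.6]), array([ 0.4785, -0.1597]))]
guide_bore [(0.61, array([224.1, 220.7]), array([0.512 , 0.0025])), (0.56, array([364.5, 238.3]), array([ 0.4734, -0.3743]))]
pin_top [(0.55, array([220.4, 217.3]), array([0.517 , 0.0086])), (0.44, array([372.5, 239.9]), array([ 0.4677, -0.383 ]))]
pin_block [(0.9, array([360. , 238.3]), array([ 0.4749, -0.3725]))]
housing [(0.78, array([228.4, 205.2]), array([ 0.5589, -0.0049])), (0.3, array([374.7, 238.5]), array([ 0.4753, -0.4134]))]
cover [(0.4, array([357. , 164.3]), array([ 0.6836, -0.3649]))]
guide_pin []
tapped_0 [(0.95, array([210.8, 217.5]), array([0.5198, 0.0383])), (0.93, array([219.9, 183.8]), array([0.6117, 0.017 ])), (0.83, array([234.4, 223. ]), array([ 0.5065, -0.0253])), (0.71, array([238.3, 183.8]), array([ 0.6129, -0.0328]))]
cover_hole_0 [(0.92, array([274.4, 213.5]), array([ 0.5385, -0.1337])), (0.92, array([298.2, 252.5]), array([ 0.432 , -0.2014])), (0.91, array([295.7, 216.4]), array([ 0.5318, -0.1932])), (0.63, array([274.8, 251. ])
[... 785 characters left out ...]
, 213.5]), array([ 0.5385, -0.1337])), (0.92, array([298.2, 252.5]), array([ 0.432 , -0.2014])), (0.91, array([295.7, 216.4]), array([ 0.5318, -0.1932])), (0.63, array([274.8, 251. ]), array([ 0.4347, -0.1367]))]
tapped_3 [(0.95, array([210.8, 217.5]), array([0.5198, 0.0383])), (0.93, array([219.9, 183.8]), array([0.6117, 0.017 ])), (0.83, array([234.4, 223. ]), array([ 0.5065, -0.0253])), (0.71, array([238.3, 183.8]), array([ 0.6129, -0.0328]))]
cover_hole_3 [(0.92, array([274.4, 213.5]), array([ 0.5385, -0.1337])), (0.92, array([298.2, 252.5]), array([ 0.432 , -0.2014])), (0.91, array([295.7, 216.4]), array([ 0.5318, -0.1932])), (0.63, array([274.8, 251. ]), array([ 0.4347, -0.1367]))]
0.9
```

View pics/crop_h.png

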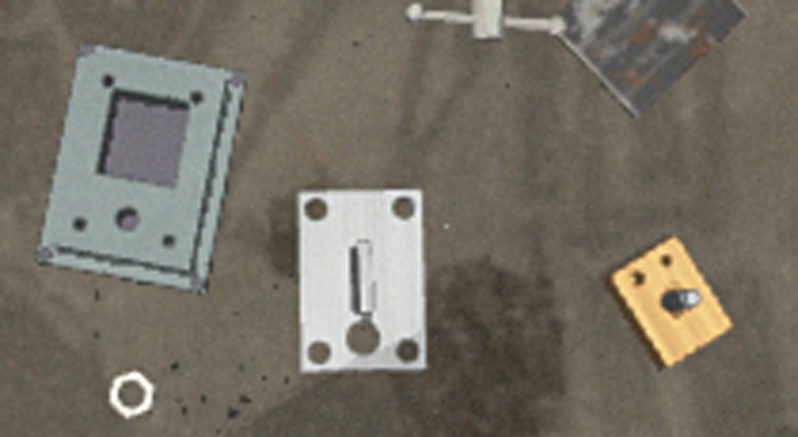

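```bash
python3 - <<'E'
from h import *
m=robot.camera_model("top")
c=lambda u,v:((u+.5)/3.8-.5+190,(v+.5)/3.8-.5+160)
def fit(local,px,z):
    W=np.array([at_z(m,c(*q),z)[:2] for q in px]); L=np.array(local)
    Lc=L.mean(0);Wc=W.mean(0); H=(L-Lc).T@(W-Wc)
    th=np.arctan2(H[0,1]-H[1,0],H[0,0]+H[1,1]); R=np.array([[np.cos(th),-np.sin(th)],[np.sin(th),np.cos(th)]])
    t=Wc-R@Lc; print(np.degrees(th),t.round(4),(W-(L@R.T+t)).round(4).tolist()); return th,t,R
L=np.array([[52,32],[-52,32],[-52,-32],[52,-32],[-42,0]])/1000
# housing: image left = +y
th,t,R=fit(L,[(108,80),(79,224),(168,241),(196,97),(126,217)],.045)
print("bore",t+R@[-.042,0])
th,t,R=fit(L,[(316,208),(318,350),(407,349),(404,207),(362,337)],.006)
for q,z in (((688,298),.095),((668,302),.035)): print("pin",at_z(m,c(*q),z))
# block corners at top z .035
print([at_z(m,c(*q),.035).round(4) for q in ((674,236),(610,277),(733,324),(668,367))])
E
```

```text
-9.460055870021204 [ 0.5633 -0.0007] [[0.0002, -0.0001], [-0.0004, -0.0001], [-0.0005, -0.0001], [-0.0, 0.0001], [0.0007, 0.0001]]
bore [0.52191819 0.00617059]
1.8844067785310943 [ 0.485  -0.1628] [[-0.0004, 0.0001], [0.0006, 0.0002], [0.0006, -0.0002], [-0.0004, -0.0002], [-0.0004, 0.0001]]
pin [ 0.4723176  -0.37840868  0.095     ]
pin [ 0.47165062 -0.37918837  0.035     ]
[array([ 0.5187, -0.3837,  0.035 ]), array([ 0.4885, -0.338 ,  0.035 ]), array([ 0.4571, -0.4253,  0.035 ]), array([ 0.4258, -0.3789,  0.035 ])]
```

```bash
python3 -m jog '[[[2,20,-6,0,0,0],[5,40,-12,0,0,0],[5,45,-13,0,0,0],[5,45,-13,0,0,0],[5,45,-13,0,0,0],[5,40,-12,0,0,0],[3,22.3,-7.7,0,0,0],[0,0,0,0,0,0],[0,0,0,0,0,0]]]' 0; python3 - <<'E'
from h import *
s=robot.sense(); m=robot.camera_model("wrist")
p,d=robot.read_camera("wrist"); cv2.imwrite("pics/w1.png",p[:,:,::-1])
print(m, s["eef_pos"],s["tcp_rot"],s["width"])
print("expected pin px",proj(m,[.4720,-.3788,.095]))
print(robot.mark_of("wrist","pin_top"))
E
```

```text
clock: 1.8
eef_pos: [0.4721, -0.3794, 0.2013]
tcp_rot: [[-0.0, 0.898, 0.44], [-0.0, 0.44, -0.898], [-1.0, -0.0, 0.0]]
wrist_force: [-0.5, -0.2, 0.5]
width: 1.002
{'camera_matrix': array([[336.36896769,   0.        , 250.59293896],
       [  0.        , 336.36896769, 192.38914863],
       [  0.        ,   0.        ,   1.        ]]), 'position': array([ 0.53430078, -0.34960052,  0.34302098]), 'rotation': array([[ 4.40327572e-01, -8.63416598e-01, -2.46218210e-01],
       [-8.97837144e-01, -4.23539639e-01, -1.20426900e-01],
       [-3.04587706e-04,  2.74091139e-01, -9.61703673e-01]])} [ 0.4721169  -0.3794403   0.20131763] [[-1.40039564e-04  8.97837435e-01  4.40327062e-01]
 [-1.87973588e-04  4.40327035e-01 -8.97837439e-01]
 [-9.99999973e-01 -2.08502621e-04  1.07106519e-04]] 1.0022027016139985
expected pin px [249.10198824 190.00838166]
[{'pixel': [254.7, 192.8], 'score': 0.73}]
```

View pics/w1.png

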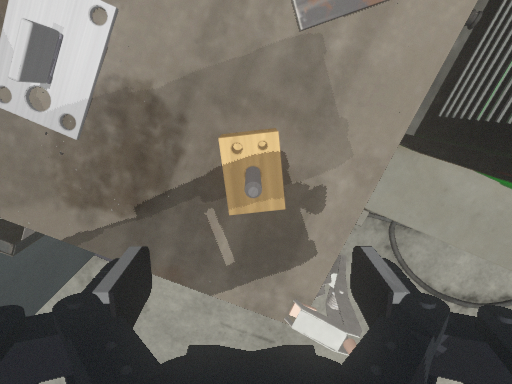

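```bash
python3 - <<'E'
from h import *
p=cv2.imread("pics/w1.png")
cv2.imwrite("pics/w1z.png",cv2.resize(p[120:230,200:310],None,fx=5.4,fy=5.4,interpolation=cv2.INTER_CUBIC))
E
```

```text
(no output)
```

View pics/w1z.png

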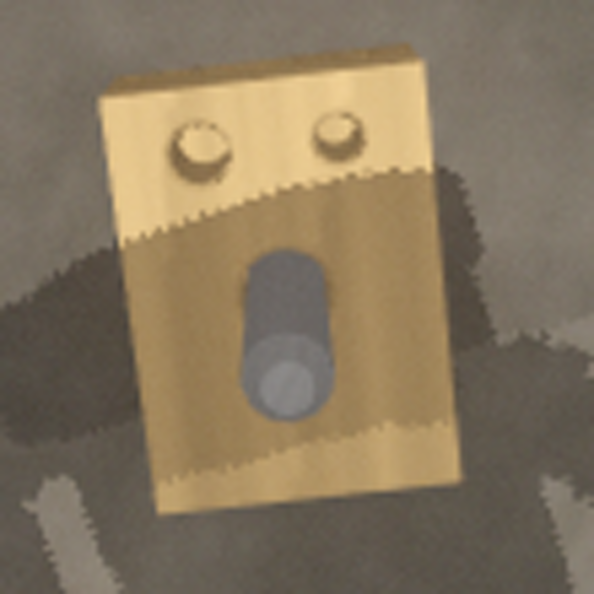

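```bash
python3 -m jog '[[[20,0,1,0,0,0],[35,-0.4,1,0,0,0],[25,0,0,0,0,0],[5,0,0,0,0,0],[0,0,0,0,0,0]]]'; python3 - <<'E'
from h import *
s=robot.sense(); m=robot.camera_model("wrist")
p,d=robot.read_camera("wrist"); cv2.imwrite("pics/w2.png",p[:,:,::-1])
R=s["tcp_rot"];print(s["eef_pos"],s["clock"])
print("tcp px",proj(m,s["eef_pos"]),"tool axis at z.095",proj(m,s["eef_pos"]+[0,0,.095-s["eef_pos"][2]]))
cv2.imwrite("pics/w2.png",cv2.resize(p[:,:,::-1],None,fx=1.5,fy=1.5))
E
```

```text
clock: 2.4
eef_pos: [0.472, -0.3823, 0.1162]
tcp_rot: [[-0.001, 0.899, 0.438], [0.001, 0.438, -0.899], [-1.0, -0.0, -0.001]]
wrist_force: [0.0, -0.3, 0.5]
width: 0.999
[ 0.47196299 -0.38225994  0.11619165] 2.4
tcp px [249.49305455 251.97753866] tool axis at z.095 [249.67010286 233.92477009]
```

View pics/w2.png

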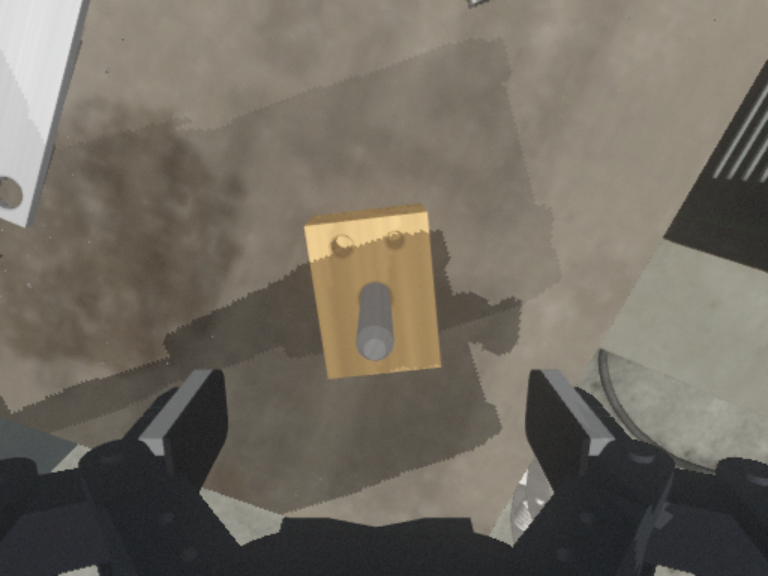

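```bash
python3 -m jog '[[[20,1,0,0,0,0],[25,0,0,0,0,0],[14,0,0,0,0,0],[0,0,0,0,0,0],[0,0,0,0,0,0]]]'; python3 -m jog '[[[0,0,0,0,0,0],[0,0,0,0,0,0],[0,0,0,0,0,0],[0,0,0,0,0,0],[0,0,0,0,0,0],[0,0,0,0,0,0],[0,0,0,0,0,0],[0,0,0,0,0,0]]]' 1 40; python3 - <<'E'
from h import *
p,d=robot.read_camera("wrist"); cv2.imwrite("pics/w3.png",cv2.resize(p[:,:,::-1],None,fx=1.5,fy=1.5))
E
```

```text
clock: 2.95
eef_pos: [0.4738, -0.3815, 0.0583]
tcp_rot: [[0.001, 0.898, 0.439], [-0.001, 0.439, -0.898], [-1.0, 0.0, 0.001]]
wrist_force: [0.1, -0.1, 1.0]
width: 0.999
clock: 3.75
eef_pos: [0.4735, -0.3811, 0.0576]
tcp_rot: [[0.0, 0.898, 0.439], [-0.0, 0.439, -0.898], [-1.0, 0.0, 0.0]]
wrist_force: [-0.2, 0.4, 4.3]
width: 0.15
```

View pics/w3.png

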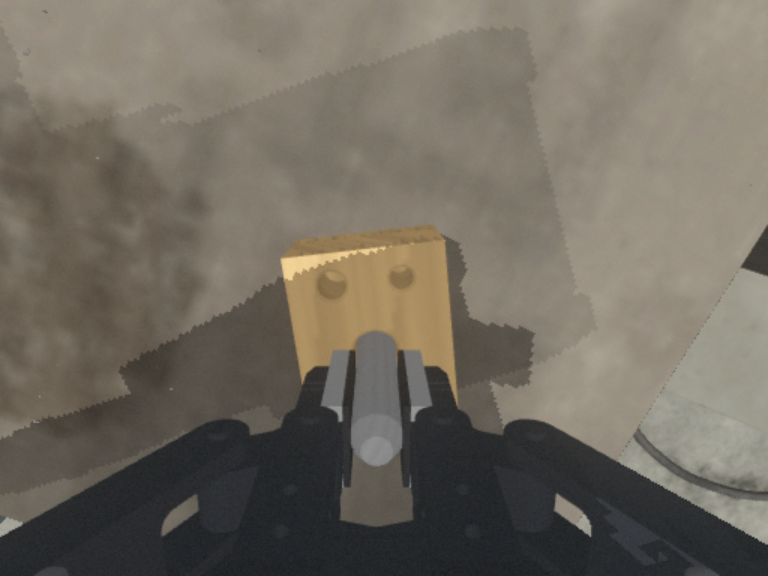

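```bash
python3 -m jog '[[[-8,0,0,0,0,0],[-12,0,0,0,0,0],[-20,0,0,7,0,0],[-20,0,0,8,0,0],[-20,0,0,8,0,0],[-15,0,0,8,0,0],[-5,0,0,4.5,0,0],[0,0,0,0,0,0]]]'; python3 - <<'E'
from h import *
s=robot.sense(); R=s["tcp_rot"]; print(s["joint_positions"].round(2), s["wrist_force"])
print(tool(np.array([.5234,.0039,s["eef_pos"][2]])-s["eef_pos"],R))
E
```

```text
clock: 4.6
eef_pos: [0.4737, -0.3813, 0.159]
tcp_rot: [[0.002, 0.986, -0.165], [-0.002, -0.165, -0.986], [-1.0, 0.002, 0.001]]
wrist_force: [0.3, 0.1, -2.1]
width: 0.151
[-0.79  0.54  1.68 -0.    0.91  0.95] [ 0.26391334  0.09397155 -2.09080328]
[  -0.58099459  -14.55315976 -388.1677507 ]
```

```bash
python3 -m jog '[[[0,-1,-20,0,0,0],[0,-1.5,-38,0,0,0],[0,-1.5,-45,0,0,0],[0,-2,-48,0,0,0],[0,-2,-48,0,0,0],[0,-2,-48,0,0,0],[0,-1.5,-48,0,0,0],[0,-1.5,-43,0,0,0],[0,-1,-33,0,0,0],[0,-0.5,-17,0,0,0],[0,0,0,0,0,0],[0,0,0,0,0,0]]]'; python3 - <<'E'
from h import *
s=robot.sense(); m=robot.camera_model("wrist")
p,d=robot.read_camera("wrist"); cv2.imwrite("pics/w4.png",cv2.resize(p[:,:,::-1],None,fx=1.5,fy=1.5))
P=s["eef_pos"];print(P)
print("axis at z.045",proj(m,[P[0],P[1],.045])*1.5, "bore from top",proj(m,[.5219,.0062,.045])*1.5)
p,d=robot.read_camera("scene"); cv2.imwrite("pics/s4.png",cv2.resize(p[:,:,::-1],None,fx=1.5,fy=1.5))
p,d=robot.read_camera("top"); cv2.imwrite("pics/t4.png",cv2.resize(p[:,:,::-1],None,fx=1.5,fy=1.5))
E
```

```text
clock: 5.8
eef_pos: [0.5223, 0.0045, 0.1571]
tcp_rot: [[-0.001, 0.987, -0.162], [-0.0, -0.162, -0.987], [-1.0, -0.001, 0.0]]
wrist_force: [0.3, -0.6, -1.6]
width: 0.148
[0.52227392 0.00448852 0.15709569]
axis at z.045 [374.51892071 282.96494176] bore from top [371.3981248  284.15875168]
```

View pics/w4.png

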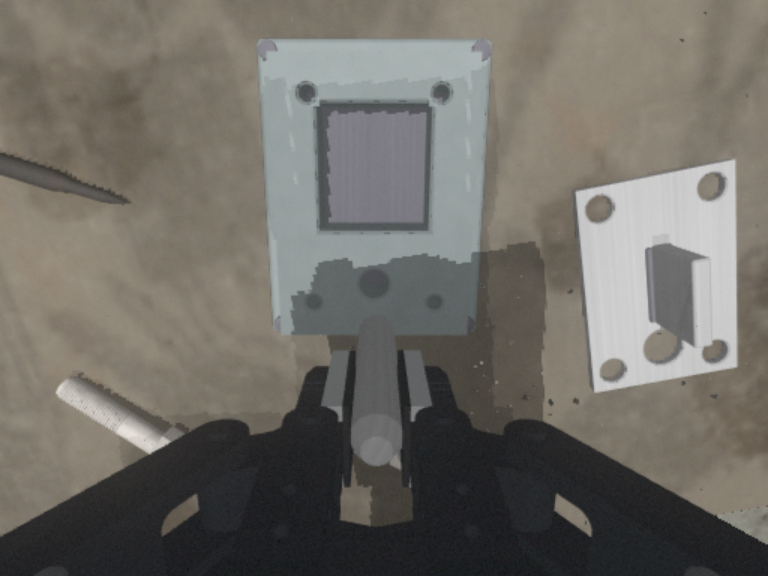

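View pics/s4.png

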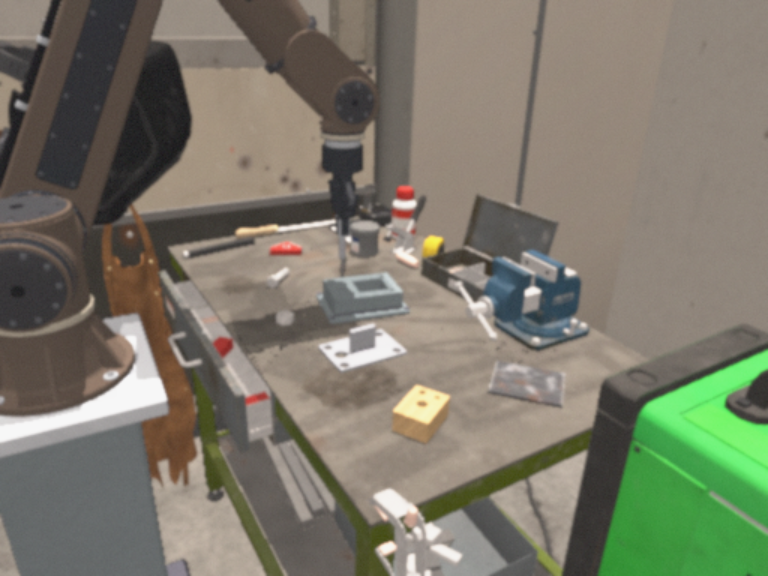

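```bash
python3 - <<'E'
from h import *
s=robot.sense(); m=robot.camera_model("wrist");P=s["eef_pos"];R=s["tcp_rot"]
print(P)
f=lambda h,y,z:proj(m,P+R@np.array([-h,y,z]))*1.5
print("top centre",f(.0374,0,0)); print("foot +7y (-1 chamfer)",f(-.0476,.0065,0),"L/R",f(-.0476,.0,-.007),f(-.0476,.0,.007))
p=cv2.imread("pics/w4.png")
cv2.imwrite("pics/w4z.png",cv2.resize(p[250:480,290:460],None,fx=3,fy=3,interpolation=cv2.INTER_CUBIC)[:600])
cv2.imwrite("pics/w4y.png",cv2.resize(p[250:345,290:450],None,fx=5,fy=5,interpolation=cv2.INTER_CUBIC))
cv2.imwrite("pics/w4x.png",cv2.resize(p[400:490,320:440],None,fx=5,fy=5,interpolation=cv2.INTER_CUBIC))
E
```

```text
[0.5225513  0.00332036 0.1571886 ]
top centre [373.13414348 449.67623721]
foot +7y (-1 chamfer) [374.15925759 310.25971088] L/R [356.60772004 325.75588581] [391.73872817 325.75356242]
```

View pics/w4y.png

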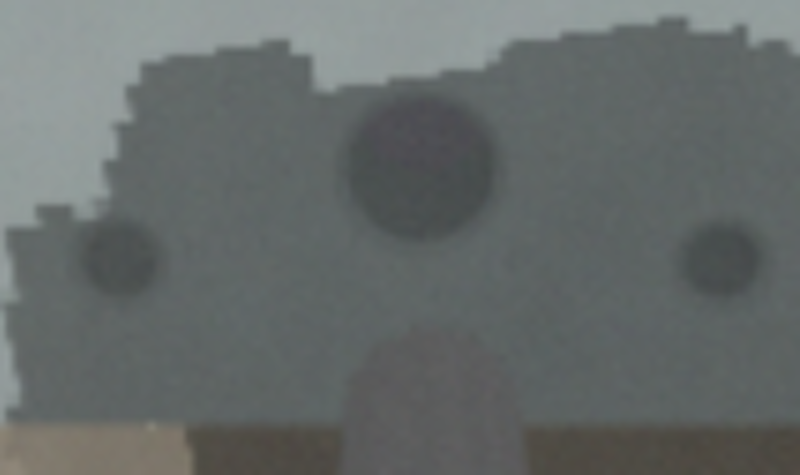

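View pics/w4x.png

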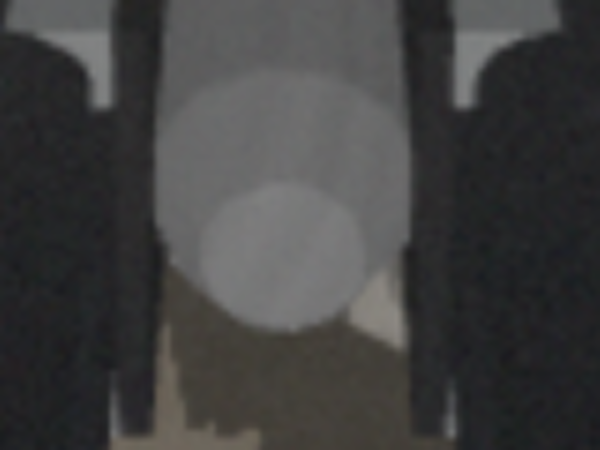

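```bash
python3 -m jog '[[[15,0.4,-1.1,0,0,0],[25,0,0,0,0,0],[12,0,0,0,0,0],[5,0,0,0,0,0],[0,0,0,0,0,0]]]'; python3 - <<'E'
from h import *
m=robot.camera_model("wrist")
p,d=robot.read_camera("wrist"); p=cv2.resize(p[:,:,::-1],None,fx=1.5,fy=1.5,interpolation=cv2.INTER_CUBIC)
cv2.imwrite("pics/w5.png",p)
cv2.imwrite("pics/w5z.png",cv2.resize(p[250:390,290:450],None,fx=4,fy=4,interpolation=cv2.INTER_CUBIC))
s=robot.sense();P=s["eef_pos"];R=s["tcp_rot"];print(P)
f=lambda h,y,z:proj(m,P+R@np.array([-h,y,z]))*1.5
for h in(.0476,.045,.043): print("edge",f(-h,.007,0))
print(f(-.0476,0,0))
E
```

```text
clock: 6.45
eef_pos: [0.5233, 0.0047, 0.1]
tcp_rot: [[-0.001, 0.986, -0.165], [0.0, -0.165, -0.986], [-1.0, -0.001, 0.0]]
wrist_force: [-0.5, -0.3, -1.3]
width: 0.147
[0.52354191 0.00478365 0.10055144]
edge [373.82596733 308.79938485]
edge [373.80232687 310.8967661 ]
edge [373.78372755 312.54689789]
[373.84863061 325.54613305]
```

View pics/w5z.png

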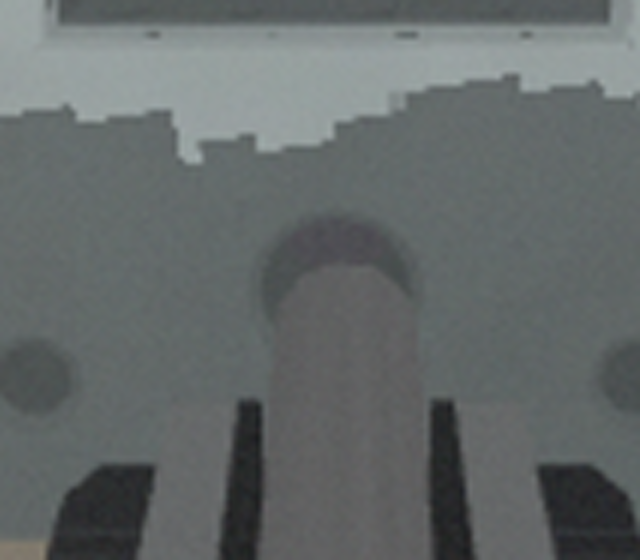

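```bash
python3 -m jog '[[[2,1.0,-0.4,0,0,0],[4,0,0,0,0,0],[4,0,0,0,0,0],[4,0,0,0,0,0]]]'; python3 -c "
from h import *
s=robot.sense();print(s['wrist_force'],s['wrist_torque'])"
```

```text
clock: 6.9
eef_pos: [0.5242, 0.0054, 0.0861]
tcp_rot: [[-0.0, 0.986, -0.164], [0.0, -0.164, -0.986], [-1.0, -0.0, 0.0]]
wrist_force: [-2.5, 0.2, 1.4]
width: 0.151
[-2.52336767  0.24263622  1.40392591] [0.12765996 0.46977408 0.0782771 ]
```

```bash
python3 -m jog '[[[3,-0.3,0,0,0,0],[5,0,0,0,0,0],[5,0,0,0,0,0],[4,0,0,0,0,0],[0,0,0,0,0,0]]]'; python3 - <<'E'
from h import *
p,d=robot.read_camera("wrist"); p=cv2.resize(p[:,:,::-1],None,fx=1.5,fy=1.5,interpolation=cv2.INTER_CUBIC)
cv2.imwrite("pics/w6.png",p)
s=robot.sense();print(s['wrist_force'],s['wrist_torque'])
E
```

```text
clock: 7.4
eef_pos: [0.5238, 0.0054, 0.0686]
tcp_rot: [[-0.001, 0.986, -0.164], [0.0, -0.164, -0.986], [-1.0, -0.001, 0.0]]
wrist_force: [-2.5, 0.3, -2.2]
width: 0.151
[-1.99618081  0.60855529 -2.46912651] [ 0.10861659  0.41336797 -0.00377782]
```

View pics/w6.png

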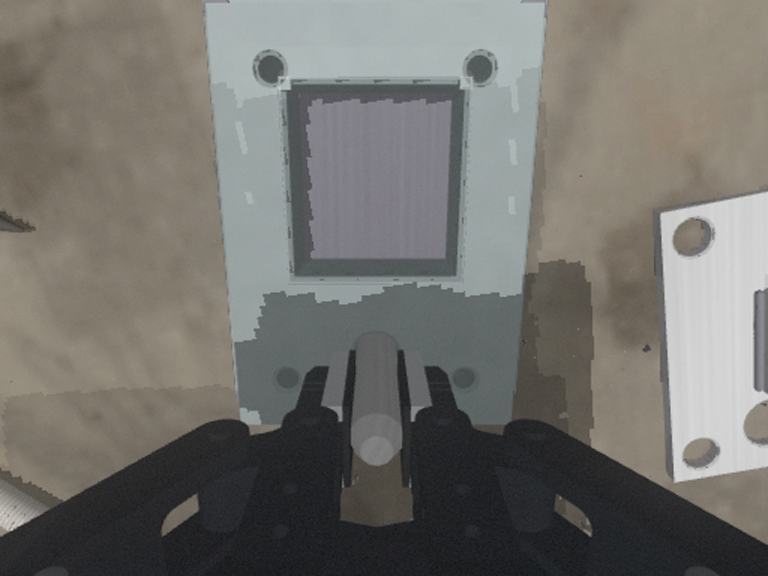

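```bash
python3 -m jog '[[[3,-0.2,0,0,0,0],[3,0,0,0,0,0],[1,0,0,0,0,0],[0.5,0,0,0,0,0],[0,0,0,0,0,0]]]'; python3 -c "
from h import *
s=robot.sense();print(s['wrist_force'],s['wrist_torque'])"
```

```text
clock: 7.95
eef_pos: [0.524, 0.0054, 0.0624]
tcp_rot: [[0.001, 0.986, -0.164], [-0.0, -0.164, -0.986], [-1.0, 0.001, 0.0]]
wrist_force: [-4.8, 0.9, 10.4]
width: 0.148
[-4.75628484  0.86887174 10.36407137] [ 0.19413574  1.01011334 -0.05448336]
```

```bash
python3 -m jog '[[[0,0,0,0,0,0],[0,0,0,0,0,0],[0,0,0,0,0,0],[0,0,0,0,0,0],[0,0,0,0,0,0],[0,0,0,0,0,0]]]' 0; python3 -m jog '[[[-10,0,0,0,0,0],[-30,0,0,0,0,0],[-40,0,0,0,0,0],[-35,0,0,0,0,0],[-15,0,0,0,0,0],[0,0,0,0,0,0],[0,0,0,0,0,0]]]' ; python3 - <<'E'
from h import *
m=robot.camera_model("wrist")
ps=[robot.sense()["eef_pos"]]
p,d=robot.read_camera("wrist"); cv2.imwrite("pics/w7raw.png",p[:,:,::-1]); p=cv2.resize(p[:,:,::-1],None,fx=1.5,fy=1.5,interpolation=cv2.INTER_CUBIC)
cv2.imwrite("pics/w7.png",p)
p,d=robot.read_camera("scene"); cv2.imwrite("pics/s7.png",cv2.resize(p[:,:,::-1],None,fx=1.5,fy=1.5))
s=robot.sense();print(ps,s["eef_pos"],s['wrist_force'],s["width"])
np.savez("w7.npz",**m,P=ps[0],R=s["tcp_rot"])
E
```

```text
clock: 8.55
eef_pos: [0.524, 0.0053, 0.0617]
tcp_rot: [[0.0, 0.986, -0.164], [-0.0, -0.164, -0.986], [-1.0, 0.0, 0.0]]
wrist_force: [-0.9, -0.2, 0.2]
width: 0.997
clock: 9.25
eef_pos: [0.5237, 0.0054, 0.1919]
tcp_rot: [[0.0, 0.986, -0.164], [-0.0, -0.164, -0.986], [-1.0, 0.0, 0.0]]
wrist_force: [-0.2, -0.6, 0.0]
width: 0.999
[array([0.52367415, 0.00539298, 0.19185633])] [0.52344513 0.00540202 0.19088354] [0.93735844 0.26200916 0.14011792] 0.9980713390889455
```

View pics/w7.png

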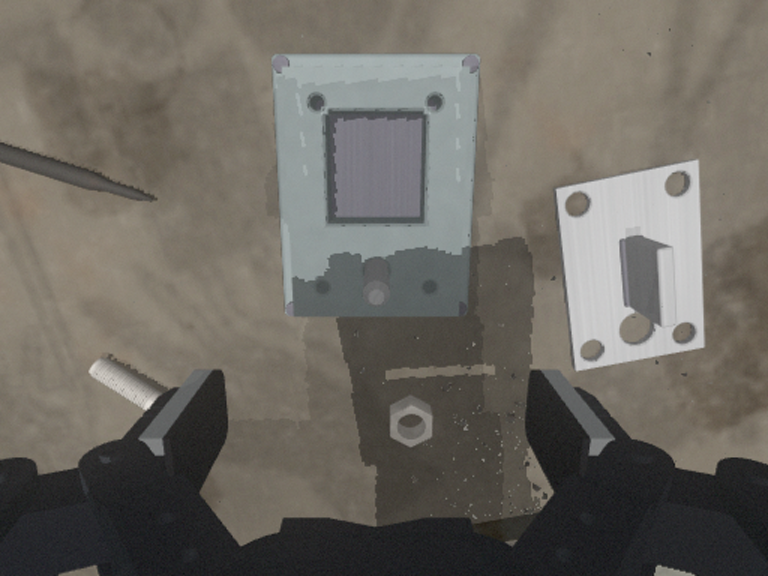

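View pics/s7.png

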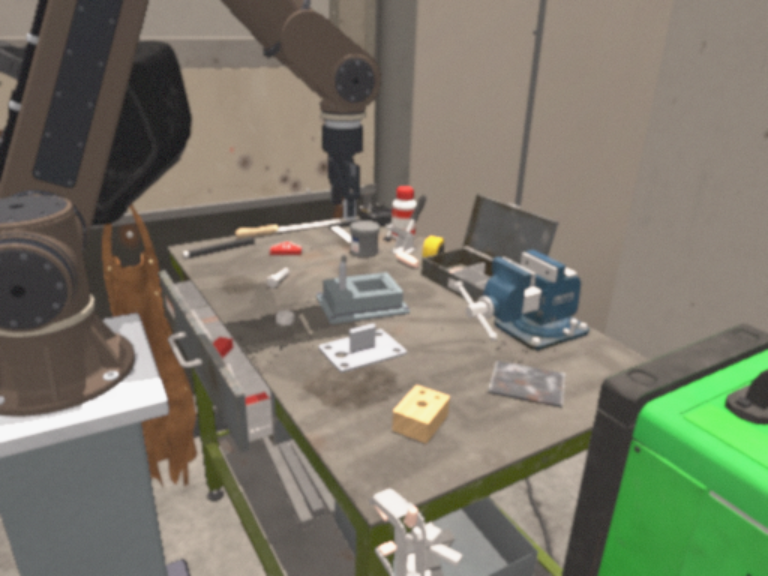

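```bash
python3 - <<'E'
from h import *
f=np.load("w7.npz"); m={k:f[k] for k in("camera_matrix","position","rotation")}
P=f["P"];R3=f["R"]
def fit(local,px,z):
    W=np.array([at_z(m,np.array(q)/1.5-.16,z)[:2] for q in px]); L=np.array(local)
    Lc=L.mean(0);Wc=W.mean(0); H=(L-Lc).T@(W-Wc)
    th=np.arctan2(H[0,1]-H[1,0],H[0,0]+H[1,1]); R=np.array([[np.cos(th),-np.sin(th)],[np.sin(th),np.cos(th)]])
    t=Wc-R@Lc; print(np.degrees(th),t.round(4),(W-(L@R.T+t)).round(4).tolist()); return th,t,R
L=np.array([[52,32],[-52,32],[-52,-32],[52,-32],[-42,0]])/1000
th,t,R=fit(L[:4],[(317,101.5),(322.5,287),(430,287),(435,101.5)],.045)
print("bore",t+R@[-.042,0], at_z(m,np.array((376,297))/1.5,.1))
fit(L,[(578,204),(592.5,350),(683,332.5),(678,183),(636,328)],.006)
print(tool(np.array([.4867,-.1643,.12])-P,R3))
E
```

```text
-9.384233725689882 [ 0.5631 -0.0019] [[-0.0002, -0.0002], [0.0002, -0.0001], [0.0002, 0.0], [-0.0002, 0.0003]]
bore [0.52168372 0.00496517] [0.52215531 0.00489985 0.1       ]
2.15184256338301 [ 0.4845 -0.1626] [[-0.0006, -0.0004], [-0.0, -0.0008], [0.0004, 0.0007], [-0.0001, -0.0], [0.0003, 0.0004]]
[ 71.89819579  -8.50989264 173.44842766]
```

```bash
python3 -m jog '[[[0,-1,15,0,0,0],[5,-1.5,35,0,0,0],[10,-2,45,0,0,0],[10,-2,40,0,0,0],[10,-1.6,27,0,0,0],[5,-0.5,10.6,-4,0,0],[0,0,0,-5,0,0],[0,0,0,-2.4,0,0],[0,0,0,0,0,0],[0,0,0,0,0,0]]]' ; python3 - <<'E'
from h import *
m=robot.camera_model("wrist")
s=robot.sense()
p,d=robot.read_camera("wrist"); p=cv2.resize(p[:,:,::-1],None,fx=1.5,fy=1.5,interpolation=cv2.INTER_CUBIC)
cv2.imwrite("pics/w8.png",p)
np.savez("w8.npz",**m,P=s["eef_pos"],R=s["tcp_rot"])
E
```

```text
clock: 10.35
eef_pos: [0.4867, -0.1638, 0.1513]
tcp_rot: [[-0.001, 0.999, 0.032], [0.0, 0.032, -0.999], [-1.0, -0.001, -0.0]]
wrist_force: [-0.8, -0.5, -0.3]
width: 1.0
```

View pics/w8.png

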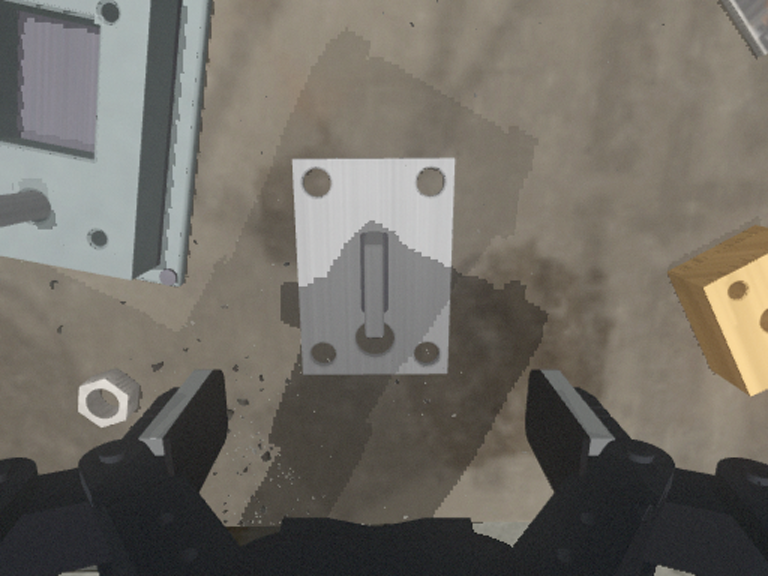

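```bash
python3 - <<'E'
from h import *
f=np.load("w8.npz"); m={k:f[k] for k in("camera_matrix","position","rotation")}
P=f["P"];R3=f["R"]
def fit(local,px,z):
    W=np.array([at_z(m,np.array(q)/1.5-.16,z)[:2] for q in px]); L=np.array(local)
    Lc=L.mean(0);Wc=W.mean(0); H=(L-Lc).T@(W-Wc)
    th=np.arctan2(H[0,1]-H[1,0],H[0,0]+H[1,1]); R=np.array([[np.cos(th),-np.sin(th)],[np.sin(th),np.cos(th)]])
    t=Wc-R@Lc; print(np.degrees(th),t.round(4),(W-(L@R.T+t)).round(4).tolist()); return th,t,R
L=np.array([[52,32],[-52,32],[-52,-32],[52,-32],[-42,0]])/1000
th,t,R=fit(L,[(316,182),(322.5,353.5),(427,353),(430.5,182),(375,338)],.006)
print(P,np.degrees(np.arctan2(R3[1,2],R3[0,2]))+90, tool(np.array([*t,.12])-P,R3))
E
```

```text
2.244144762604443 [ 0.4845 -0.1633] [[-0.0003, 0.0], [0.0004, 0.0001], [0.0003, -0.0001], [-0.0008, 0.0001], [0.0004, -0.0002]]
[ 0.48674128 -0.16384051  0.15131353] 1.8595924727428468 [31.31557179 -2.16534299 -0.55254237]
```

```bash
python3 -m jog '[[[15,0,-1,-0.3,0,0],[30,0,0,0,0,0],[35,0,0,0,0,0],[30,0,0,0,0,0],[18,0,0,0,0,0],[8,0,0,0,0,0],[2,0,0,0,0,0],[0,0,0,0,0,0]]]'; python3 -c "
from h import *
s=robot.sense();print(s['eef_pos'],s['wrist_force'],s['wrist_torque'])"
```

```text
clock: 11.2
eef_pos: [0.4873, -0.1626, 0.0142]
tcp_rot: [[0.0, 0.999, 0.039], [-0.0, 0.039, -0.999], [-1.0, 0.0, 0.0]]
wrist_force: [0.7, -1.2, -0.5]
width: 0.999
[ 0.48731127 -0.16257644  0.0142173 ] [ 0.70347715 -1.16229649 -0.47347294] [ 0.00564532 -0.0112788   0.00590541]
```

Close, then lift.

```bash
python3 -m jog '[[[0,0,0,0,0,0],[0,0,0,0,0,0],[0,0,0,0,0,0],[0,0,0,0,0,0],[0,0,0,0,0,0],[0,0,0,0,0,0],[0,0,0,0,0,0],[0,0,0,0,0,0]]]' 1 90;  python3 - <<'E'
from h import *
m=robot.camera_model("wrist")
s=robot.sense(); print(s["eef_pos"],s["wrist_force"],s["wrist_torque"])
p,d=robot.read_camera("wrist"); p=cv2.resize(p[:,:,::-1],None,fx=1.5,fy=1.5,interpolation=cv2.INTER_CUBIC)
cv2.imwrite("pics/w9.png",p)
E
```

```text
clock: 12.0
eef_pos: [0.4872, -0.1625, 0.0141]
tcp_rot: [[0.0, 0.999, 0.039], [-0.0, 0.039, -0.999], [-1.0, 0.0, 0.0]]
wrist_force: [-0.9, 1.1, 5.4]
width: 0.101
[ 0.48717051 -0.16251282  0.01413756] [-0.94233388  1.06144546  5.40517139] [0.1130056  0.13722358 0.0220331 ]
```

View pics/w9.png

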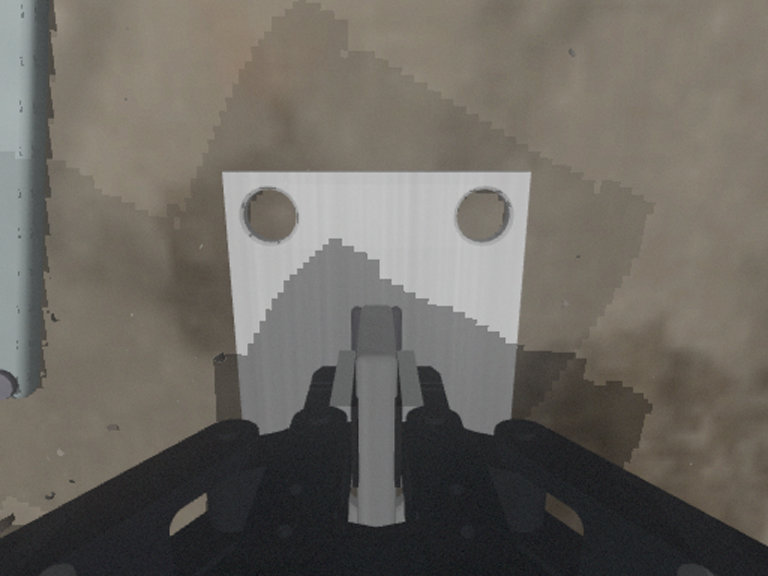

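```bash
python3 -m jog '[[[-5,0,0,0,0,0],[-12,0,0,0,0,0],[-20,0,0,0,0,0],[-25,0,0,0,0,0],[-25,0,0,3,0,0],[-25,0,0,3.65,0,0],[-15,0,0,3,0,0],[-8,0,0,2,0,0],[0,0,0,0,0,0],[0,0,0,0,0,0]]]'; python3 - <<'E'
from h import *
s=robot.sense(); R=s["tcp_rot"]; P=s["eef_pos"];print(P,s["wrist_force"],s["wrist_torque"],s["width"])
print(tool(np.array([.5659,-.0016,P[2]])-P,R), np.degrees(np.arctan2(R[1,2],R[0,2]))+90)
p,d=robot.read_camera("wrist"); p=cv2.resize(p[:,:,::-1],None,fx=1.5,fy=1.5,interpolation=cv2.INTER_CUBIC)
cv2.imwrite("pics/w10.png",p)
p,d=robot.read_camera("scene"); p=cv2.resize(p[:,:,::-1],None,fx=1.5,fy=1.5,interpolation=cv2.INTER_CUBIC)
cv2.imwrite("pics/s10.png",p)
E
```

```text
clock: 13.05
eef_pos: [0.4868, -0.1624, 0.149]
tcp_rot: [[0.0, 0.987, -0.162], [-0.0, -0.162, -0.987], [-1.0, 0.0, 0.0]]
wrist_force: [-0.2, 0.3, -4.1]
width: 0.108
[ 0.48684489 -0.16235953  0.14896663] [-0.21393084  0.27889641 -4.12754033] [-0.00469406  0.0270779  -0.02487679] 0.10782014548809331
[-9.88678407e-03  5.19480666e+01 -1.71448924e+02] -9.32960021174216
```

View pics/w10.png

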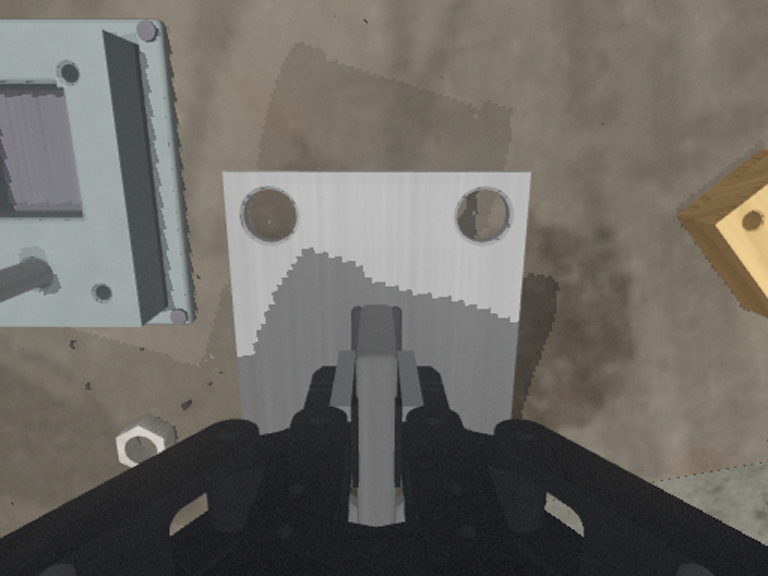

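View pics/s10.png

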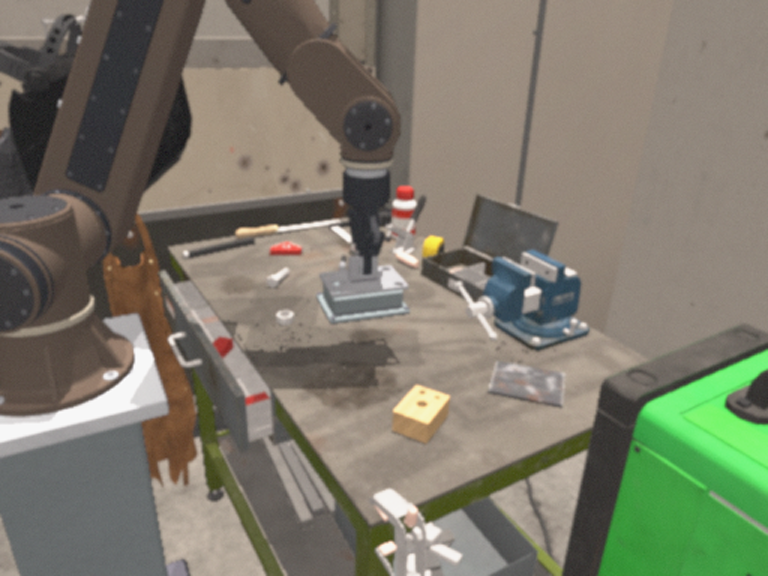

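```bash
python3 -m jog '[[[0,3,-9,0,0,0],[0,7,-23,0,0,0],[0,10,-35,0,0,0],[0,11,-37,0,0,0],[0,10,-32,0,0,0],[0,7,-23,0,0,0],[0,4,-12.5,0,0,0],[0,0,0,0,0,0],[0,0,0,0,0,0],[0,0,0,0,0,0]]]'; python3 - <<'E'
from h import *
m=robot.camera_model("wrist")
s=robot.sense(); R=s["tcp_rot"]; P=s["eef_pos"];print(P,s["wrist_force"],s["wrist_torque"],s["width"])
print(tool(np.array([.5659,-.0016,P[2]])-P,R), np.degrees(np.arctan2(R[1,2],R[0,2]))+90)
for n in("wrist","scene","top"):
    p,d=robot.read_camera(n); 
    if n=="top": p=p[150:270,160:300]; k=5
    else: k=1.5
    cv2.imwrite(f"pics/{n}11.png",cv2.resize(p[:,:,::-1],None,fx=k,fy=k,interpolation=cv2.INTER_CUBIC))
E
```

```text
clock: 14.15
eef_pos: [0.566, -0.0026, 0.1487]
tcp_rot: [[-0.0, 0.986, -0.164], [-0.0, -0.164, -0.986], [-1.0, -0.0, 0.0]]
wrist_force: [-0.3, -0.5, -3.5]
width: 0.106
[ 0.56599922 -0.00257282  0.14865904] [-0.30045303 -0.53533004 -3.46431166] [-0.01213756 -0.00036815  0.02109917] 0.10573817122071823
[-9.22759193e-05 -2.57455271e-01 -9.43367640e-01] -9.441186092788428
```

View pics/wrist11.png

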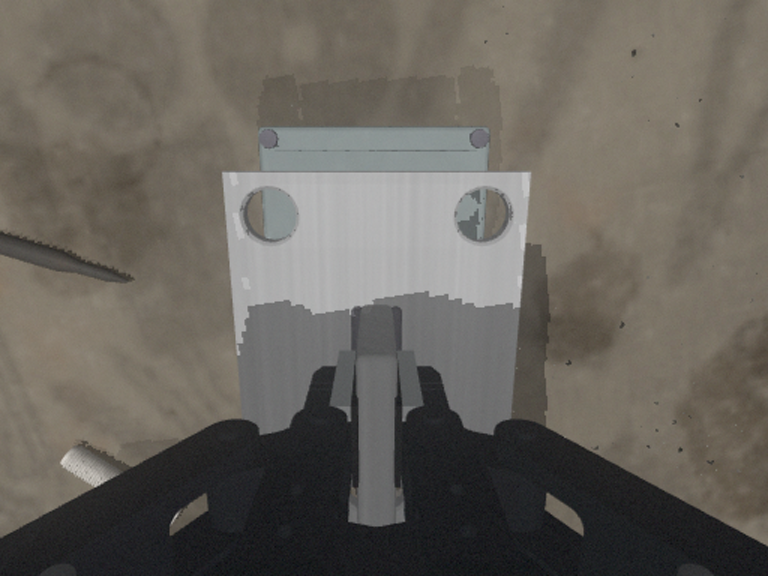

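View pics/scene11.png

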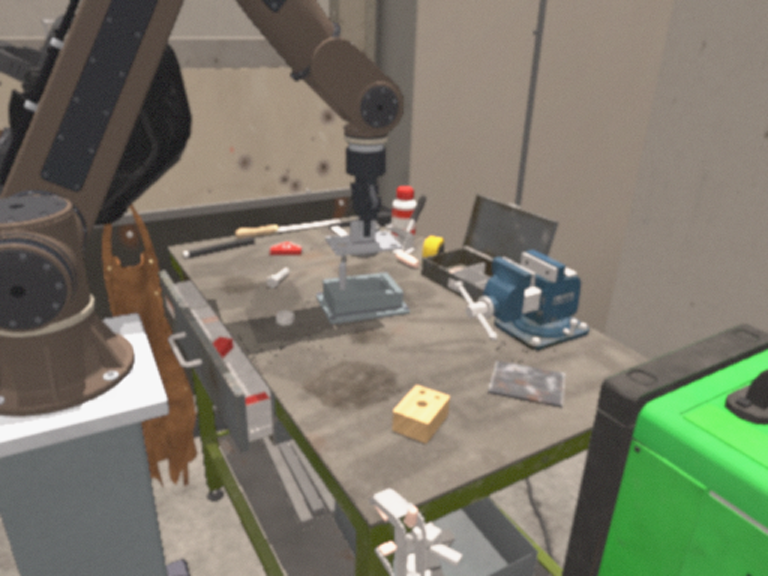

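View pics/top11.png

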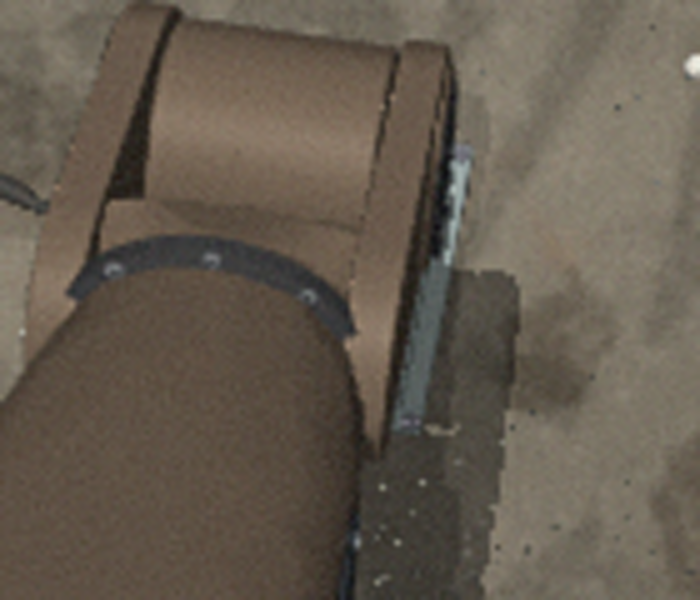

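```bash
python3 -m jog '[[[0,0,-1.4,0,0,0],[8,0,0,0,0,0],[12,0,0,0,0,0],[12,0,0,0,0,0],[12,0,0,0,0,0],[10,0,0,0,0,0],[5,0,0,0,0,0],[0,0,0,0,0,0],[0,0,0,0,0,0]]]'; python3 - <<'E'
from h import *
m=robot.camera_model("wrist")
s=robot.sense(); R=s["tcp_rot"]; P=s["eef_pos"];print(P,s["wrist_force"],s["wrist_torque"],s["width"])
for n in("wrist","scene"):
    p,d=robot.read_camera(n); 
    if n=="wrist": cv2.imwrite("pics/wrist12z.png",cv2.resize(p[95:175,140:350][:,:,::-1],None,fx=3.8,fy=3.8,interpolation=cv2.INTER_CUBIC))
    else: cv2.imwrite("pics/scene12z.png",cv2.resize(p[140:220,200:290][:,:,::-1],None,fx=7,fy=7,interpolation=cv2.INTER_CUBIC))
    cv2.imwrite(f"pics/{n}12.png",cv2.resize(p[:,:,::-1],None,fx=1.5,fy=1.5,interpolation=cv2.INTER_CUBIC))
E
```

```text
clock: 15.2
eef_pos: [0.5668, -0.0004, 0.0899]
tcp_rot: [[0.0, 0.987, -0.163], [-0.0, -0.163, -0.987], [-1.0, 0.0, 0.0]]
wrist_force: [-0.3, -0.7, -3.5]
width: 0.099
[ 5.66815954e-01 -4.02578361e-04  8.99135109e-02] [-0.32259341 -0.74580994 -3.54171346] [-0.00248199 -0.00681839  0.00378284] 0.09924206742625366
```

View pics/wrist12.png

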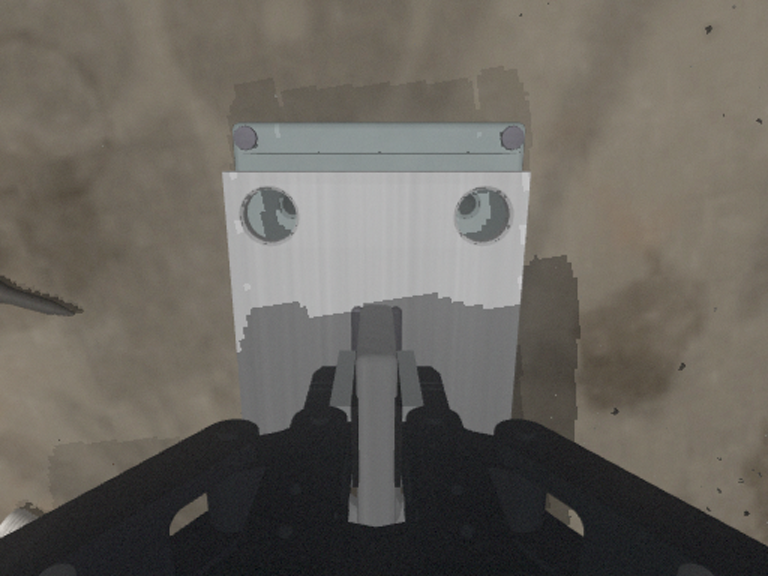

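View pics/wrist12z.png

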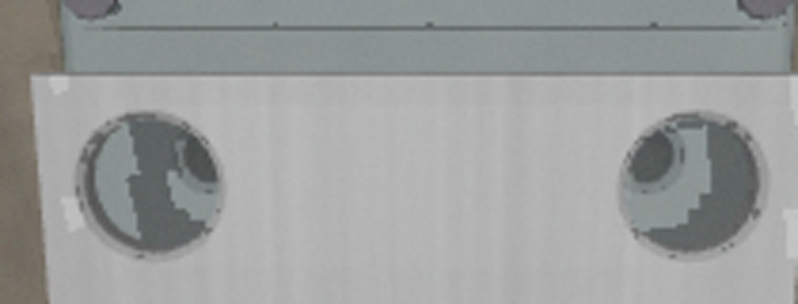

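View pics/scene12z.png

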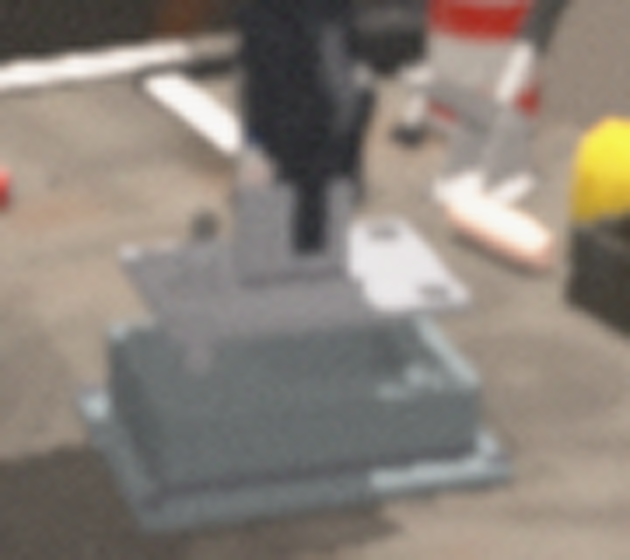

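```bash
python3 -m jog '[[[4,0,0.4,0,0,0],[5,0,0,0,0,0],[4,0,0,0,0,0],[2,0,0,0,0,0],[0,0,0,0,0,0],[0,0,0,0,0,0],[0,0,0,0,0,0]]]'; python3 - <<'E'
from h import *
m=robot.camera_model("wrist")
s=robot.sense(); R=s["tcp_rot"]; P=s["eef_pos"];print(P,s["wrist_force"],s["wrist_torque"],s["width"])
n="wrist"
p,d=robot.read_camera(n); cv2.imwrite("pics/w13raw.png",p[:,:,::-1]); np.savez("w13.npz",**m,P=P,R=R,d=d)
a=cv2.resize(p[115:170,150:210][:,:,::-1],None,fx=6.5,fy=6.5,interpolation=cv2.INTER_CUBIC)
b=cv2.resize(p[115:170,290:350][:,:,::-1],None,fx=6.5,fy=6.5,interpolation=cv2.INTER_CUBIC)
cv2.imwrite("pics/wrist13z.png",np.hstack([a,b]))
E
```

```text
clock: 16.0
eef_pos: [0.5666, -0.0008, 0.0749]
tcp_rot: [[0.0, 0.987, -0.163], [-0.0, -0.163, -0.987], [-1.0, 0.0, 0.0]]
wrist_force: [0.3, 0.3, -4.1]
width: 0.102
[ 0.56664383 -0.00080672  0.07492708] [ 0.2895153   0.30697581 -4.10248968] [ 0.02488527 -0.04268106  0.00999755] 0.10155474151422736
```

View pics/wrist13z.png

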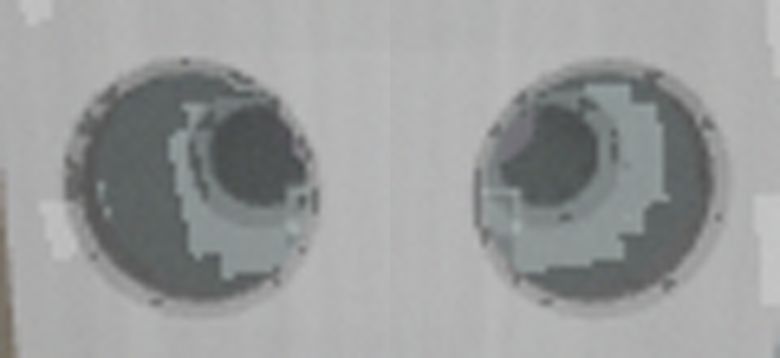

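```bash
python3 - <<'E'
from h import *
f=np.load("w13.npz"); m={k:f[k] for k in("camera_matrix","position","rotation")}
P=f["P"];R=f["R"];d=f["d"]
def loc(px,z):
    return R.T@(at_z(m,np.array(px)-.42,z)-P)*1000
# depth check
Kinv=np.linalg.inv(m["camera_matrix"])
def w(u,v): return m["position"]+m["rotation"]@(Kinv@[u,v,1])*d[v,u]
print("cover pts z",[w(u,v)[2].round(4) for u,v in((165,125),(200,125),(250,125),(300,125),(335,125),(250,150),(250,170),(220,175),(280,175),(165,170),(335,170))])
print("flange z",[w(u,v)[2].round(4) for u,v in((180,150),(185,152),(316,152),(322,152),(325,130),(190,152))])
zc=np.median([w(u,v)[2] for u,v in((200,125),(250,125),(300,125),(250,150))]); zf=np.median([w(u,v)[2] for u,v in((180,150),(185,152),(316,152),(322,152))])
print(zc,zf)
for zc_ in (.0669,zc):
  c=[loc((179.6,143.8),zc_),loc((322.5,143.8),zc_)]; 
  t=[loc((189.5,139),.045),loc((314.3,139),.045)]
  print(np.round(c,2).tolist(),np.round(t,2).tolist(), np.mean(t,0)-np.mean(c,0))
E
```

```text
cover pts z [np.float64(0.0661), np.float64(0.0659), np.float64(0.067), np.float64(0.065), np.float64(0.0665), np.float64(0.0657), np.float64(0.066), np.float64(0.0665), np.float64(0.0654), np.float64(0.0662), np.float64(0.0668)]
flange z [np.float64(0.044), np.float64(0.0443), np.float64(0.0444), np.float64(0.0451), np.float64(0.0443), np.float64(0.0442)]
0.06578940887767888 0.04439400857572999
[[8.04, 49.31, -31.09], [8.04, 49.31, 32.41]] [[29.94, 48.81, -30.56], [29.94, 48.81, 32.76]] [21.89988195 -0.49455202  0.44097981]
[[9.15, 49.16, -31.33], [9.15, 49.16, 32.65]] [[29.94, 48.81, -30.56], [29.94, 48.81, 32.76]] [20.78933527 -0.34616629  0.44043776]
```

```bash
python3 -m jog '[[[0.5,-0.4,0.4,0,0,0],[0,0,0,0,0,0],[0,0,0,0,0,0],[0,0,0,0,0,0],[0,0,0,0,0,0],[0,0,0,0,0,0]]]'; python3 - <<'E'
from h import *
m=robot.camera_model("wrist")
s=robot.sense(); print(s["eef_pos"],s["wrist_force"],s["wrist_torque"],s["width"],abs(s["qvel"]).max())
p,d=robot.read_camera("wrist")
Kinv=np.linalg.inv(m["camera_matrix"])
w=lambda u,v: (m["position"]+m["rotation"]@(Kinv@[u,v,1])*d[v,u])
pts=np.array([w(u,v) for u in range(155,345,3) for v in list(range(118,124))+list(range(164,180,2))]); pts=pts[(pts[:,2]>.06)&(pts[:,2]<.073)]
A=np.c_[pts[:,:2]-pts[:,:2].mean(0),np.ones(len(pts))]; c=np.linalg.lstsq(A,pts[:,2],rcond=None)[0]; print("cover plane tilt deg",np.degrees(c[:2]),c[2])
a=cv2.resize(p[115:170,150:210][:,:,::-1],None,fx=6.5,fy=6.5,interpolation=cv2.INTER_CUBIC)
b=cv2.resize(p[115:170,290:350][:,:,::-1],None,fx=6.5,fy=6.5,interpolation=cv2.INTER_CUBIC)
cv2.imwrite("pics/wrist14z.png",np.hstack([a,b]))
p,d=robot.read_camera("scene"); cv2.imwrite("pics/scene14z.png",cv2.resize(p[140:220,200:290][:,:,::-1],None,fx=7,fy=7,interpolation=cv2.INTER_CUBIC))
E
```

```text
clock: 16.65
eef_pos: [0.5661, -0.0011, 0.0743]
tcp_rot: [[-0.0, 0.987, -0.163], [-0.0, -0.163, -0.987], [-1.0, -0.0, 0.0]]
wrist_force: [-0.0, -0.4, -3.6]
width: 0.099
[ 0.56608694 -0.00109794  0.07427152] [-5.56434998e-04 -4.01800143e-01 -3.57697774e+00] [-0.02209429  0.02320644 -0.02290305] 0.0994010667443907 0.0014368862724254469
cover plane tilt deg [ 0.10925565 -0.11418943] 0.06527669502556412
```

View pics/wrist14z.png

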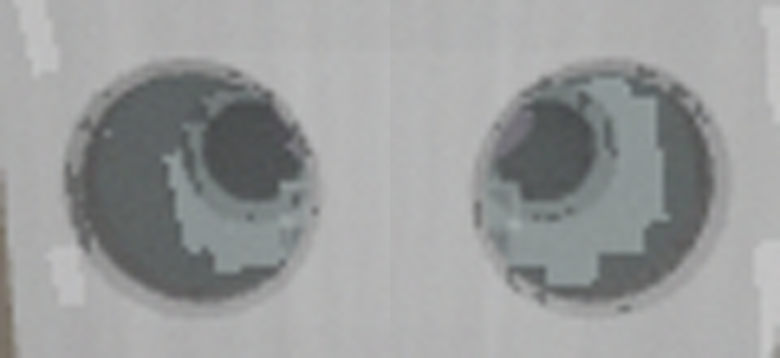

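View pics/scene14z.png

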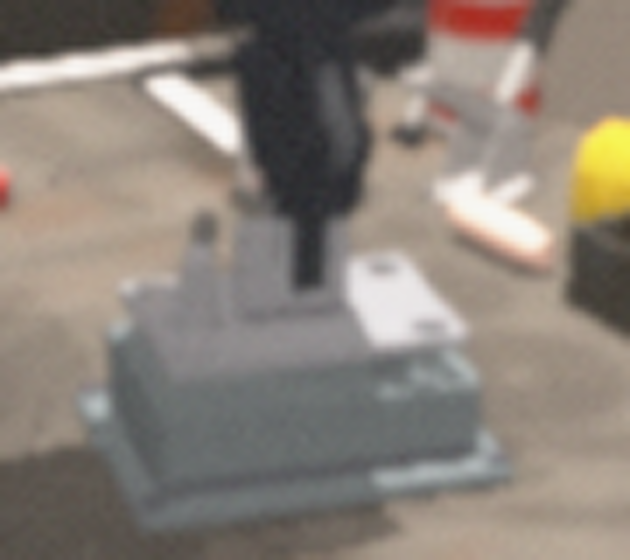

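```bash
python3 -c "
from rig import robot
print(robot.job_done()); s=robot.sense(); print(s['clock'],s['eef_pos'],s['wrist_force'])"
```

```text
the job is handed in; nothing more can be done
None
the job is handed in; nothing more can be done
```

The guide pin is seated in the guide bore and released. The cover is being held level over it, the right way round, about 15 mm above the flange. I handed the job in at about 16.7 s of the 58 s allowed.

**Pin:** It met the bottom of the bore at the expected height, with about 12 N of push. After release the pictures show it standing upright.

**Cover, last checks before handing in:**
- **Gap to the flange:** about 15 mm from the arm height, 15 to 16 mm from the depth readings.
- **Tilt:** about 0.1° in each direction.
- **Turn relative to the housing:** no misalignment seen; the far holes line up level.
- **Sideways error:** I measured about 0.4 to 0.5 mm each way and corrected for it. The holes have about 4 mm of room.
- **Contact:** the only force at the wrist was the cover's weight, with sideways force below 0.5 N. So the cover was not touching the pin or the flange.

**Not confirmed:**
- **Hole views:** I could only see the two far tapped holes, and only at an angle. In that view the hole edge just clips one or both of them. I worked out from the measurements that they show whole from straight above. The two near holes were hidden by the gripper, so their alignment follows from the known hole pattern.
- **Camera agreement:** the top and wrist cameras differed from the arm's own position by 1 to 2.5 mm. I corrected for this using the gripped pin.

I did not touch any of the other things on the table.

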